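# Pad up a compression nest and lay its cover plate

### The job

Press every white pad fully home, flush, into a pocket of the dark nest, its hidden hollow over the stud in the floor: both ends look alike, so feel from below which is hollow (the feeler post serves) and turn the pad round if needed. When all are in, push the cover plate 50 mm or more out over the rack's end towards the nest, still lying in its channel, then lift it and lay it flat on the nest, centred, lengthwise over the pockets. Do not disturb the weight, gauge or screwdriver.

Things in the scene. Friction and masses are not known exactly. Their poses are not given: they have to be found in the camera images.
- pad0: white plastic pad, plain block 80 (own x) x 40 (own y) x 36 mm high, 0.16 kg, upright, any yaw; origin: centre of underside. Underside flat but for a hidden blind step (hollow) under ONE end: 12 mm deep, 28 (x) x 26 mm, centred 22 mm from the middle along own +x OR own -x: the pose does not tell which, feel it. 3 or 4 pads are present.
- pad1: white plastic pad, plain block 80 (own x) x 40 (own y) x 36 mm high, 0.16 kg, upright, any yaw; origin: centre of underside. Underside flat but for a hidden blind step (hollow) under ONE end: 12 mm deep, 28 (x) x 26 mm, centred 22 mm from the middle along own +x OR own -x: the pose does not tell which, feel it. 3 or 4 pads are present.
- pad2: white plastic pad, plain block 80 (own x) x 40 (own y) x 36 mm high, 0.16 kg, upright, any yaw; origin: centre of underside. Underside flat but for a hidden blind step (hollow) under ONE end: 12 mm deep, 28 (x) x 26 mm, centred 22 mm from the middle along own +x OR own -x: the pose does not tell which, feel it. 3 or 4 pads are present.
- pad3: white plastic pad, plain block 80 (own x) x 40 (own y) x 36 mm high, 0.16 kg, upright, any yaw; origin: centre of underside. Underside flat but for a hidden blind step (hollow) under ONE end: 12 mm deep, 28 (x) x 26 mm, centred 22 mm from the middle along own +x OR own -x: the pose does not tell which, feel it. 3 or 4 pads are present.
- nest: fixed dark steel nest block, 110 (own x) x 220 (own y) x 42 mm high, origin: centre of underside. Four open pockets in a row along own y, each 86 (x) x 45 (y) mm, 36 deep (2.5 to 3 mm play round a pad). In each floor a stud, 12 mm dia, 10 high, 22 mm from the middle towards nest +x: a pad goes flush only with its hollow over the stud, else it stays proud.
- pocket0 (a point): centre of the floor of the pocket at nest own y = -79.5 mm, 6 mm above the bench; pads may go in any pocket, one may stay empty
- pocket1 (a point): centre of the floor of the pocket at nest own y = -26.5 mm, 6 mm above the bench; pads may go in any pocket, one may stay empty
- pocket2 (a point): centre of the floor of the pocket at nest own y = +26.5 mm, 6 mm above the bench; pads may go in any pocket, one may stay empty
- pocket3 (a point): centre of the floor of the pocket at nest own y = +79.5 mm, 6 mm above the bench; pads may go in any pocket, one may stay empty
- nest_top (a point): centre of the nest's top face, 42 mm above the bench (axes as the nest's)
- post: fixed steel feeler post: upright pin, 14 mm dia, flat top 70 mm above the bench, on a round foot 60 mm dia, 12 mm high; origin: centre of the foot's underside. Lower a held pad's end on it to feel the underside.
- rack: fixed grey plate rack, 90 (own x) x 200 mm (own y), origin: centre of underside. Channel along own y, 67 mm wide, open at both ends, floor 45 mm above the bench, side rails 6 mm high, level with the plate's top, so the plate's sides cannot be gripped there. The plate is slid out over the own -y end, which is towards the nest.
- rack_exit (a point): middle of the channel floor's edge at the own -y end, 45 mm above the bench (axes as the rack's)
- plate: aluminium cover plate, 64 (own x) x 200 (own y) x 6 mm thick, 0.2 kg; origin: centre of underside, own z up. Starts in the rack's channel, axes as the rack's; slides freely when pushed at its end; tips off if pushed out more than 100 mm.
- weight: bystander: brass test weight, 44 mm diameter, 62 mm high, origin: centre of underside
- gauge: bystander: hand-held force gauge lying on the bench, 180 x 62 x 36 mm, origin: under the middle of its case
- driver: bystander: screwdriver lying on the bench, about 200 mm long
Mind the look-alikes: they are no part of the job. What is shaped like the pad0 but orange or pink is not meant.

How it is judged:
On the way, in this order (a step that is already met when the one before it is completed fails the run):
1. every pad present is home and flush in a pocket of the nest, before the plate is slid out (z of pad0 in the frame of nest between 0.0035 and 0.0085 m and angle between each of pad0, pad1, pad2, pad3's own z axis and vertical below 0.06 rad and (horizontal distance between pad0 and pocket0 below 0.006 m or horizontal distance between pad0 and pocket1 below 0.006 m or horizontal distance between pad0 and pocket2 below 0.006 m or horizontal distance between pad0 and pocket3 below 0.006 m) and z of pad1 in the frame of nest between 0.0035 and 0.0085 m and (horizontal distance between pad1 and pocket0 below 0.006 m or horizontal distance between pad1 and pocket1 below 0.006 m or horizontal distance between pad1 and pocket2 below 0.006 m or horizontal distance between pad1 and pocket3 below 0.006 m) and z of pad2 in the frame of nest between 0.0035 and 0.0085 m and (horizontal distance between pad2 and pocket0 below 0.006 m or horizontal distance between pad2 and pocket1 below 0.006 m or horizontal distance between pad2 and pocket2 below 0.006 m or horizontal distance between pad2 and pocket3 below 0.006 m) and z of pad3 in the frame of nest between 0.0035 and 0.0085 m and (horizontal distance between pad3 and pocket0 below 0.006 m or horizontal distance between pad3 and pocket1 below 0.006 m or horizontal distance between pad3 and pocket2 below 0.006 m or horizontal distance between pad3 and pocket3 below 0.006 m)), for 0.2 s.
2. the plate has been slid at least 50 mm out over the rack's end on its own -y side while still lying in the channel (y of plate in the frame of rack between -0.11 and -0.05 m and x of plate in the frame of rack between -0.006 and 0.006 m and z of plate in the frame of rack between 0.041 and 0.049 m), for 0.2 s.
At the end, for the whole second after the job is handed in: Each pad present sits in a pocket: underside within 2.5 mm of the floor, 6 mm of the middle, tilt under 0.06 rad; the plate lies flat on the nest (height 3 mm, tilt 0.05 rad), centred within 15 mm across, 20 mm along, turned under 0.12 rad; all at rest (all of step 1 and x of plate in the frame of nest between -0.015 and 0.015 m and y of plate in the frame of nest between -0.02 and 0.02 m and z of plate in the frame of nest between 0.039 and 0.045 m and angle between plate's own z axis and vertical below 0.05 rad and angle between the y axis of plate and the y axis of nest, either way round below 0.12 rad and linear speed of each of pad0, pad1, pad2, pad3, plate below 0.02 m/s); the robot touches nothing.
It fails at once if the weight is moved by more than 30 mm (distance of weight from where it was at the start of the episode above 0.03 m).
It fails at once if the gauge is moved by more than 30 mm (distance of gauge from where it was at the start of the episode above 0.03 m).
It fails at once if the driver is moved by more than 30 mm (distance of driver from where it was at the start of the episode above 0.03 m).
Of pad0, pad1, pad2, pad3 only 3 to 4 are there at a start; the rules pass over those that are not, and their reading is None.
At some moment in a run one of pad0, pad1, pad2, pad3 may be knocked a few centimetres aside while the robot is not near it.
Once in a run the grip may slacken for a moment while it holds something.
It also fails if it takes over 210 s, if anything falls off the work surface, if the arm or the gripper's body presses on something with over 40 N, if the wrist force passes 120 N, or if a joint passes its speed limit or range.

### The arm

A 7-joint arm with a two-finger parallel gripper is mounted at the origin on the work surface. World frame = base frame: x ahead of the robot, y to its left, z up, the work surface at z = 0. Lengths are in m, angles in rad, forces in N, time in s.
With the tool pointing down it reaches from about 0.425 to 0.975 m from the base axis. Payload 16.7 kg.
Tool frame: the origin (TCP) lies midway between the tips of the shut fingers; the grasp point (between the pads) lies 19 mm behind it (robot.pinch_z is the distance from the TCP to the grasp point, in m); z points along the fingers, y is the line along which they close (so a half turn about z gives the same grasp; the last joint's range is limited). The gripper opens to 85 mm and grips with 20 to 120 N. Pads are 22 mm wide; open, the fingers measure 114 mm over their backs; the gripper's body (76 mm by 85 mm) begins 54 mm behind the grasp point. The pads swing forward as they close: fully open they stand 13 mm farther back than shut.
Start: joints at [-1.29, 0.426, 0.074, 1.606, -0.034, 1.111, -0.067], TCP at [0.282, 0.613, 0.203] pointing down, gripper open.
Joint ranges: [-2.85, 2.85], [-0.5, 2.14], [-1.23, 1.37], [0.21, 2.46], [-1.02, 4.16], [0.16, 2.05], [-2.73, 2.73]. Speed limits (rad/s): [1.89, 1.89, 2.39, 2.39, 3.01, 3.01, 3.01].

### API

Orientations are given as a rotation vector (axis times angle).
In Python, from workcell import robot, cams, order, models gives the robot as it stands. Calls block until the motion is done:
- robot.move_ptp(position, orientation): joint-space move of the TCP to a pose.
- robot.line_to(position, ori=None, speed=0.15, stop_force=None): straight line of the TCP; ori=None keeps the orientation; speed is the mean speed in m/s. With stop_force (N) it stops when the force on the tool has changed by that much, and returns True; else False.
- robot.set_joints(angles): joint-space move.
- robot.gripper_to(opening, grasp_force=None): opening from 0.0 (shut) to 1.0 (fully open); grasp_force is the grip in N (None keeps the last); returns when the fingers have stopped.
- robot.wait(seconds).
- robot.solve_ik(position, orientation): joint angles nearest the present ones, or None.
- cams.snapshot(name): name is "side" or "top" or "wrist"; returns a dict with "img" (420x560x3 uint8, red, green, blue), "range_z" (420x560 float32, m along the optical axis (not along the pixel's ray), 0 where there is no reading), "fx", "fy", "cx", "cy" (pixels), "k1" (the pictures are not rectified: a ray, as slopes to the right and down, at radius r is drawn at 1 + k1 r^2 times it, then the intrinsics apply), "R" (3x3) and "t" (3): a world point X has camera coordinates R X + t. Camera axes: x right, y down, z forward; pixel columns grow to the right and rows downward; lengths in m; the calibration is good to about 2 mm. A picture is of the moment at which its call begins.
A pose or a line that the arm cannot do raises robot.PlanningError and nothing moves.
- order.finish_job(): hands the job in; it is judged then, once.
Trained networks look in a picture, given as the dict that the camera call returned (one of the last four; its "shot" number tells which), for a name from the list of things; names that differ only in an ending like _2 or _b are one class to them, and where a whole thing is asked for, a point or a joint stands for the part that bears it (a point fixed in the world has none). Each returns a list of dicts, best first, with "conf" (0 to 1); they miss things now and then, are a little off and sometimes report something else, mostly with a low value. They report only what shows in the picture. A call takes as long as a camera call. They do not tell look-alikes from the thing itself.
- models.outline_of(name, picture): "region" (420x560 bool, what is visible of it) and "bbox" ([left, top, right, bottom] in pixels, round what is visible of it).
- models.place_of(name, picture): "centre" ([column, row] in pixels: a listed point, or the origin of a listed thing).
Readings, each from a call of its own:
- robot.get_t(): time.
- robot.get_qpos(): joint angles.
- robot.get_joint_velocities(): joint speeds.
- robot.get_joint_torque(): joint torques, N m.
- robot.get_eef_pos(): TCP position.
- robot.get_ee_rot(): TCP orientation.
- robot.get_ft_force(): force on the tool from outside, world axes, zero at the start.
- robot.get_torque(): the same for the moment, N m.
- robot.get_opening(): opening from 0.0 (shut) to 1.0 (fully open).
- robot.get_grasp_force(): force on a finger pad.
Only numpy, scipy, OpenCV 4.12 (cv2) and the standard library are available. Lean on these libraries where they do the work, as an engineer would, in place of code of your own. Each camera call takes 0.05 s, during which the arm holds its last target. There are 200 camera calls.

## Working session

There is one attempt and no reset: what is moved stays moved. The work goes in short steps, each a Python script; the robot and the scene stay as the last script left them, time stands still between calls to the robot, and variables do not carry over. Pictures are saved under pics/ and viewed, at most 14 in all, crops included, and the job is handed in when it is done.

```bash
ls; mkdir -p pics
python3 - <<'E'
from workcell import robot,cams
import cv2,numpy as np
for n in ["top","side"]:
    s=cams.snapshot(n); cv2.imwrite(f"pics/{n}0.png",s["img"][:,:,::-1])
    print(n,s["fx"],s["fy"],s["cx"],s["cy"],s["k1"],(-s["R"].T@s["t"]).round(3),s["R"].round(2).tolist())
print(robot.get_t(),robot.get_ee_rot(),robot.pinch_z)
E
```

```text
pics
top 504.236593997647 504.236593997647 290.2739960953057 208.2589849365494 -0.1572545022983061 [ 0.295 -0.037  1.389] [[-0.01, -1.0, -0.02], [-0.98, 0.01, -0.19], [0.19, 0.02, -0.98]]
side 520.7551770467583 520.7551770467583 286.0775576992363 202.6982861869617 -0.003997326094461871 [ 0.48  -1.176  0.915] [[1.0, -0.06, -0.02], [-0.05, -0.6, -0.8], [0.04, 0.8, -0.6]]
0.1 [-6.71518971e-01 -3.06878220e+00  1.86100317e-03] 0.0187
```

View pics/top0.png

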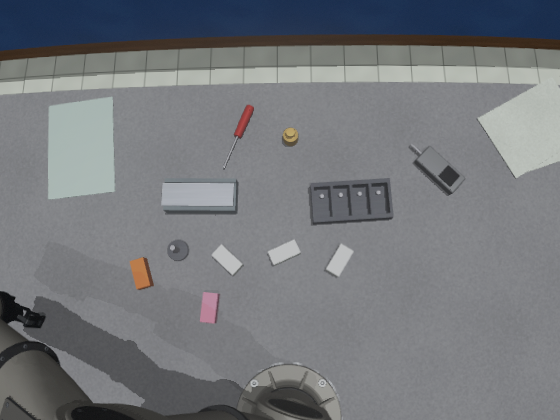

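View pics/side0.png

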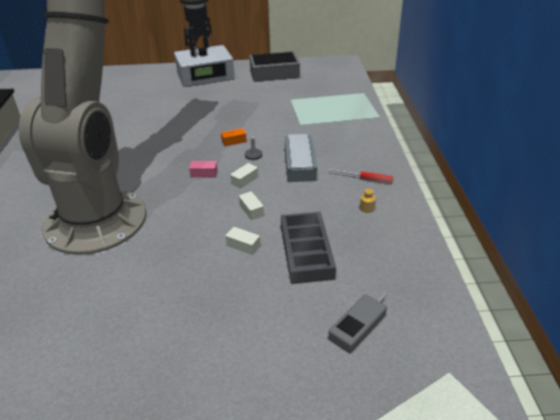

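Pads (white): top pixels (227,260), (284,252), (340,260). Look-alikes: orange (141,273) and pink (209,308), both rejected by colour. The nest is at (351,201) with its studs towards the top, the rack and plate at (200,196), and the post at (177,250).

```bash
cat > h.py <<'E'
from workcell import robot,cams,order,models
import cv2,numpy as np
from scipy.spatial.transform import Rotation as Ro
def cloud(s):
    h,w=s["range_z"].shape; v,u=np.mgrid[:h,:w]
    xd=(u-s["cx"])/s["fx"]; yd=(v-s["cy"])/s["fy"]; x,y=xd.copy(),yd.copy()
    for _ in range(8):
        f=1+s["k1"]*(x*x+y*y); x,y=xd/f,yd/f
    z=s["range_z"]; return (np.stack([x*z,y*z,z],-1)-s["t"])@s["R"]
def rects(s,mask,P,zlo,zhi,amin,amax):
    m=(mask&(s["range_z"]>0)&(P[...,2]>zlo)&(P[...,2]<zhi)).astype(np.uint8)
    n,l,st,_=cv2.connectedComponentsWithStats(m,connectivity=8); out=[]
    for i in range(1,n):
        if st[i,4]<20: continue
        q=P[l==i]; (c,(a,b),ang)=cv2.minAreaRect((q[:,:2]*1000).astype(np.float32))
        if a<b: a,b,ang=b,a,ang+90
        if amin<a*b<amax:
            out.append(dict(c=np.array(c)/1000,len=a,wid=b,yaw=((ang+90)%180)-90,z=np.median(q[:,2]),n=st[i,4],pc=(np.argwhere(l==i).mean(0)[::-1]).round()))
    return out
def white(s):
    hsv=cv2.cvtColor(s["img"],cv2.COLOR_RGB2HSV); return (hsv[...,1]<45)&(hsv[...,2]>150)
def down(yaw): # tool down, tool y (closing line) along world direction yaw
    # tool z=-Z ; y=(cos,sin,0); x=y×z
    y=np.array([np.cos(yaw),np.sin(yaw),0]); z=np.array([0,0,-1.]); x=np.cross(y,z)
    return Ro.from_matrix(np.stack([x,y,z],1))
E
python3 - <<'E'
from h import *
for n in ["top","side"]:
    s=cams.snapshot(n);P=cloud(s);ok=np.ones(P.shape[:2],bool)
    print(n)
    for nm,m,lo,hi,a,b in [("pad",white(s),.025,.05,1500,6000),("tall",ok,.034,.048,9000,40000),("rack",ok,.042,.06,9000,30000),("rackplate",white(s),.042,.06,8000,30000),("post",ok,.055,.08,30,1000)]:
        for r in rects(s,m,P,lo,hi,a,b): print(nm,r["c"].round(4),round(r["len"]),round(r["wid"]),round(r["yaw"],1),r["z"].round(4),r["pc"],r["n"])
    for k in ["nest","nest_top","pocket0","pocket3","rack","rack_exit","plate","post","pad0"]:
        for d in models.place_of(k,s)[:4]:
            u,v=np.round(d["centre"]).astype(int); print(k,np.round(d["centre"]),round(d["conf"],2),P[v,u].round(3))
print(robot.get_t())
print(down(0).as_rotvec())
E
```

```text
top
pad [0.4379 0.0078] 80 39 -65.7 0.0351 [284. 252.] 430
pad [0.419  0.1626] 79 38 47.2 0.0347 [227. 259.] 416
pad [ 0.4142 -0.1426] 79 40 -31.8 0.0349 [340. 260.] 438
tall [ 0.5778 -0.1787] 219 113 -87.1 0.0406 [352. 200.] 1230
rack [0.5974 0.2423] 208 93 89.1 0.05 [198. 194.] 2393
rackplate [0.5973 0.2452] 201 65 89.2 0.0501 [197. 194.] 1631
post [ 0.7683 -0.0123] 23 23 -81.4 0.0604 [290. 132.] 65
post [0.4486 0.3036] 14 12 87.2 0.068 [173. 247.] 30
nest [347. 203.] 0.89 [ 0.577 -0.17  -0.001]
nest_top [352. 200.] 0.91 [ 0.578 -0.18   0.037]
nest_top [201. 198.] 0.59 [0.586 0.234 0.05 ]
pocket0 [323. 205.] 0.87 [ 0.571 -0.102  0.006]
pocket0 [362. 200.] 0.79 [ 0.584 -0.212  0.006]
pocket0 [343. 202.] 0.65 [ 0.579 -0.158  0.004]
pocket0 [197. 194.] 0.31 [0.598 0.245 0.048]
pocket3 [323. 205.] 0.87 [ 0.571 -0.102  0.006]
pocket3 [362. 200.] 0.79 [ 0.584 -0.212  0.006]
pocket3 [343. 202.] 0.65 [ 0.579 -0.158  0.004]
pocket3 [197. 194.] 0.31 [0.598 0.245 0.048]
rack [204. 196.] 0.92 [0.59  0.224 0.054]
rack_exit [236. 194.] 0.56 [0.6   0.139 0.032]
plate [198. 198.] 0.96 [0.585 0.241
[... 1889 characters left out ...]
4]
pocket3 [303. 227.] 0.8 [ 0.576 -0.133  0.044]
pocket3 [310. 275.] 0.67 [ 0.579 -0.288  0.023]
rack [302. 161.] 0.74 [0.601 0.172 0.053]
rack [305. 169.] 0.29 [0.608 0.142 0.043]
rack [300. 148.] 0.15 [0.602 0.252 0.051]
rack_exit [303. 170.] 0.57 [0.601 0.141 0.04 ]
plate [300. 148.] 0.73 [0.602 0.252 0.051]
plate [356. 326.] 0.69 [ 0.659 -0.462  0.037]
post [250. 155.] 0.8 [0.44  0.291 0.01 ]
post [243. 178.] 0.33 [0.419 0.132 0.028]
post [304. 232.] 0.31 [ 0.579 -0.133  0.027]
pad0 [246. 179.] 0.97 [0.427 0.14  0.019]
pad0 [245. 247.] 0.97 [ 0.423 -0.168  0.017]
pad0 [204. 173.] 0.83 [0.296 0.195 0.012]
pad0 [252. 211.] 0.72 [ 0.444 -0.035  0.03 ]
1.1
[2.22144147 2.22144147 0.        ]
```

Three pads are present. Next I'll refine the nest pose with the wrist camera and check which tool yaws can be reached.

Run:
```python
from h import *
yn=np.radians(93)
for nm,p in [("nest",(.579,-.18,.08)),("nestfar",(.579,-.26,.08)),("post",(.45,.304,.15)),("padA",(.42,.162,.02)),("padB",(.439,.0075,.02)),("padC",(.415,-.143,.02)),("push",(.599,.37,.05)),("grip",(.6,.12,.03))]:
    r=[]
    for a in range(-180,180,30):
        q=robot.solve_ik(np.array(p),down(np.radians(a+3)).as_rotvec()); r.append(a+3 if q is not None else '-')
    print(nm,r)
robot.move_ptp(np.array([.55,-.17,.38]),down(yn).as_rotvec())
s=cams.snapshot("wrist");P=cloud(s);cv2.imwrite("pics/w0.png",s["img"][:,:,::-1])
print((-s["R"].T@s["t"]).round(3),robot.get_eef_pos(),s["fx"],robot.get_qpos().round(2))
for r in rects(s,np.ones(P.shape[:2],bool),P,.036,.048,8000,40000): print(r)
for r in rects(s,white(s),P,.028,.045,1500,6000): print(r)
print(robot.get_t())
```

```text
nest [-177, -147, -117, -87, -57, -27, 3, 33, 63, 93, 123, 153]
nestfar [-177, -147, -117, -87, -57, -27, 3, 33, 63, 93, 123, 153]
post [-177, -147, -117, -87, -57, -27, 3, 33, 63, 93, 123, 153]
padA [-177, -147, -117, -87, -57, -27, 3, 33, 63, 93, 123, 153]
padB [-177, -147, -117, -87, -57, -27, 3, 33, 63, 93, 123, 153]
padC [-177, -147, -117, -87, -57, -27, 3, 33, 63, 93, 123, 153]
push [-177, -147, -117, -87, -57, -27, 3, 33, 63, 93, 123, 153]
grip [-177, -147, -117, -87, -57, -27, 3, 33, 63, 93, 123, 153]
[ 0.482 -0.174  0.55 ] [ 0.55024276 -0.1693482   0.3798236 ] 358.1572652550024 [-0.67  0.23  1.05  1.63 -0.2   1.4   2.03]
{'c': array([ 0.57941876, -0.17971843]), 'len': 219.84364318847656, 'wid': 109.32981872558594, 'yaw': -86.87303709983826, 'z': np.float64(0.04182601886434996), 'n': np.int32(4441), 'pc': array([267., 176.])}
{'c': array([ 0.41558063, -0.14320972]), 'len': 80.55751037597656, 'wid': 40.39596939086914, 'yaw': -32.23280334472656, 'z': np.float64(0.035889773994464934), 'n': np.int32(1868), 'pc': array([300.,  59.])}
{'c': array([0.41960107, 0.16144342]), 'len': 81.57264709472656, 'wid': 41.97305679321289, 'yaw': 47.7584114074707, 'z': np.float64(0.03562609400655191), 'n': np.int32(1656), 'pc': array([515.,  79.])}
{'c': array([0.43894308, 0.00735388]), 'len': 79.37957763671875, 'wid': 40.329505920410156, 'yaw': -65.96226119995117, 'z': np.float64(0.035782210079316056), 'n': np.int32(1626), 'pc': array([408.,  84.])}
4.125
```

View pics/w0.png

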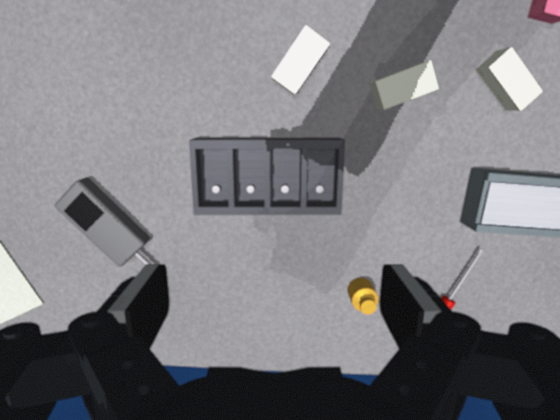

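The nest is at (0.5794, -0.1797) with its y axis at 93.1° and its studs at world +x (wrist picture row 190). All the views agree. Next: pick the first pad and feel its underside.

```bash
cat >> h.py <<'E'
NEST=np.array([.5794,-.1797]); NY=np.radians(93.13); POST=np.array([.450,.304])
ny=np.array([np.cos(NY),np.sin(NY)]); nx=np.array([ny[1],-ny[0]])
TZ=.012
def xt(yaw): return np.array([-np.sin(yaw),np.cos(yaw)])
def go(xy,z,yaw,line=False,**k):
    p=np.array([xy[0],xy[1],z]); o=down(yaw).as_rotvec()
    return robot.line_to(p,o,**k) if line else robot.move_ptp(p,o)
def state(): return robot.get_t(),robot.get_eef_pos().round(4),round(robot.get_opening(),3),round(robot.get_grasp_force(),1)
def wristpads(verbose=True):
    s=cams.snapshot("wrist");P=cloud(s); R=[r for r in rects(s,white(s),P,.028,.042,2600,4200)]
    if verbose:
        for r in R: print("pad",r["c"].round(4),round(r["len"]),round(r["wid"]),round(r["yaw"],1))
    return R,s
def pick(guess):
    robot.gripper_to(1.0)
    go(np.array(guess)+[.04,0],.26,NY)
    R,s=wristpads(); cv2.imwrite("pics/last.png",s["img"][:,:,::-1])
    r=min(R,key=lambda r:np.linalg.norm(r["c"]-guess))
    assert np.linalg.norm(r["c"]-guess)<.08
    yaw=np.radians(r["yaw"]+90); yaw=NY+((yaw-NY+np.pi/2)%np.pi-np.pi/2)
    go(r["c"],.12,yaw); go(r["c"],TZ,yaw,True,speed=.12)
    robot.gripper_to(0.0,60); print("grip",state())
    go(r["c"],.16,yaw,True,speed=.15); print("lift",state())
def feel(end=-1,yaw=NY):
    xy=POST-end*.022*xt(yaw)
    go(xy,.16,yaw); go(xy,.100,yaw,True,speed=.15)
    f0=robot.get_ft_force(); c=go(xy,.058,yaw,True,speed=.02,stop_force=2.5); z=robot.get_eef_pos()[2]
    print("feel",end,c,"post under z:",round(z-TZ,4),(robot.get_ft_force()-f0).round(1),state())
    go(xy,.16,yaw,True,speed=.2); return z-TZ
E
python3 - <<'E'
from h import *
pick([.4153,-.1431]); feel(-1)
E
```

```text
pad [ 0.4162 -0.1433] 81 40 -31.5
pad [0.4195 0.1613] 81 42 46.9
pad [0.4392 0.0075] 82 41 -64.5
grip (7.5083, array([ 0.4162, -0.1433,  0.012 ]), -0.001, 0.0)
lift (8.6417, array([ 0.4159, -0.1431,  0.1595]), -0.001, 0.0)
feel -1 False post under z: 0.046 [ 0.1 -1.1 -0. ] (13.075, array([0.428 , 0.3028, 0.058 ]), 0.001, 0.0)
```

Run:
```python
from h import *
s=cams.snapshot("top");cv2.imwrite("pics/t1.png",s["img"][150:330,80:450,::-1].repeat(2,0).repeat(2,1))
P=cloud(s)
for r in rects(s,white(s),P,.025,.05,1500,6000): print(r["c"],r["yaw"],r["z"])
print(robot.get_ee_rot(),Ro.from_rotvec(robot.get_ee_rot()).as_matrix().round(2))
```

```text
[0.43791397 0.00776626] -65.33425331115723 0.03499496212674623
[0.41855615 0.16279245] 47.527801513671875 0.03502285856615331
[ 0.4142363  -0.14262662] -31.916507720947266 0.034788517240787145
[ 8.62970523e-02 -3.13947440e+00  7.13224286e-04] [[-1.   -0.05 -0.  ]
 [-0.05  1.   -0.  ]
 [ 0.   -0.   -1.  ]]
```

View pics/t1.png

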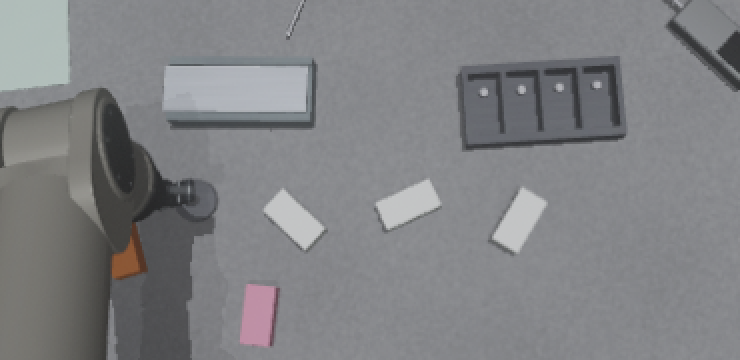

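View pics/last.png

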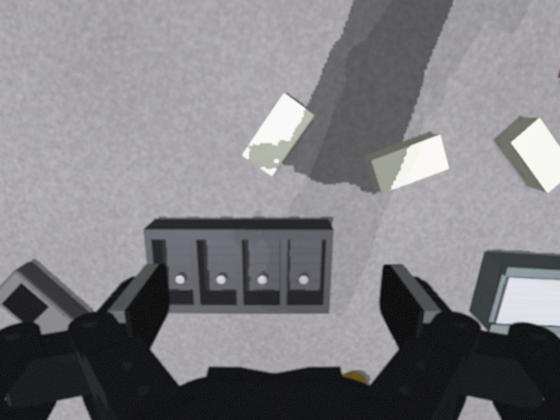

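The pad at crop (519,220) hasn't moved and the gripper shut empty. I'll repeat the grasp in stages to see why.

Run:
```python
from h import *
robot.gripper_to(1.0); print(state())
c=np.array([.4155,-.1431]); yaw=np.radians(58.3)
go(c,.12,yaw); print(state(), go(c,TZ,yaw,True,speed=.08,stop_force=8),state())
s=cams.snapshot("wrist");cv2.imwrite("pics/w1.png",s["img"][:,:,::-1])
for o in (.8,.6,.5,.4): robot.gripper_to(o,60); print(o,state(),robot.get_ft_force().round(1))
s=cams.snapshot("wrist");cv2.imwrite("pics/w2.png",s["img"][:,:,::-1])
cv2.imwrite("pics/w12.png",np.hstack([cv2.resize(cv2.imread(f"pics/w{i}.png"),(400,300)) for i in (1,2)]))
```

```text
(14.5667, array([0.428 , 0.3028, 0.16  ]), 1.003, 0.0)
(16.2083, array([ 0.416 , -0.1423,  0.12  ]), 0.998, 0.0) False (17.7083, array([ 0.4158, -0.1431,  0.0123]), 1.001, 0.0)
0.8 (18.075, array([ 0.4156, -0.143 ,  0.0121]), 0.801, 0.0) [-0.1 -0.4 -0.5]
0.6 (18.3833, array([ 0.4155, -0.1431,  0.012 ]), 0.604, 0.0) [-1.1  0.2  0.9]
0.5 (18.6333, array([ 0.4155, -0.1431,  0.012 ]), 0.498, 0.0) [ 0.1  0.2 -0. ]
0.4 (18.8833, array([ 0.4155, -0.1431,  0.012 ]), 0.4, 0.0) [0.1 0.7 0.4]
```

View pics/w12.png

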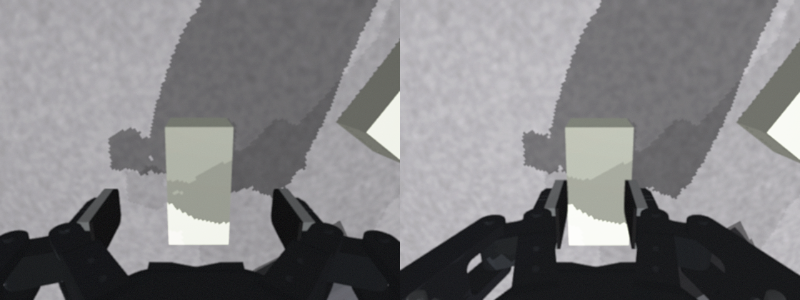

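The fingers straddle the pad correctly and are about to touch at 0.4. I'll keep closing in steps.

Run:
```python
from h import *
for o in (.36,.3,.2): robot.gripper_to(o,60); print(o,state(),robot.get_ft_force().round(1))
s=cams.snapshot("wrist");cv2.imwrite("pics/w3.png",s["img"][:,:,::-1])
```

```text
0.36 (19.15, array([ 0.4155, -0.1431,  0.012 ]), 0.357, 0.0) [-0.  -0.   0.4]
0.3 (19.375, array([ 0.4155, -0.1431,  0.012 ]), 0.298, 0.0) [ 1.2 -0.9 -0.2]
0.2 (19.625, array([ 0.4155, -0.1431,  0.012 ]), 0.204, 0.0) [-0.2  0.1  0.2]
```

View pics/w3.png

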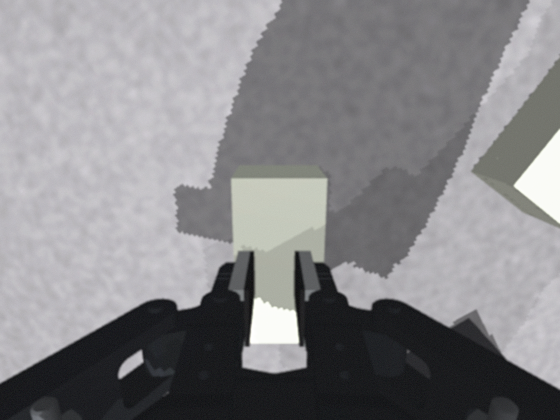

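Run:
```python
from h import *
s=cams.snapshot("wrist");P=cloud(s)
for u,v in [(280,200),(280,270),(247,258),(247,280),(303,258),(303,290),(312,300),(236,270),(280,335),(100,100)]: print(u,v,P[v,u].round(4),s["range_z"][v,u].round(3))
print(robot.get_eef_pos(),(-s["R"].T@s["t"]).round(4))
m=(s["img"].max(2)<70)&(s["range_z"]>0); q=P[m]; print("dark low z:",np.percentile(q[:,2],[0.5,2,5,10]).round(4))
```

```text
280 200 [ 0.3904 -0.1264  0.0354] 0.152
280 270 [ 0.418  -0.1432  0.0356] 0.16
247 258 [ 0.3999 -0.1478  0.052 ] 0.141
247 280 [ 0.4006 -0.1466  0.0708] 0.123
303 258 [ 0.4117 -0.129   0.0515] 0.142
303 290 [ 0.4111 -0.1309  0.0766] 0.117
312 300 [ 0.4113 -0.1286  0.0848] 0.109
236 270 [ 0.3985 -0.1508  0.062 ] 0.132
280 335 [ 0.4465 -0.1606  0.0364] 0.169
100 100 [ 3.077e-01 -1.798e-01  3.000e-04] 0.174
[ 0.41549322 -0.1430987   0.01199236] [ 0.357  -0.1087  0.1825]
dark low z: [0.0074 0.0513 0.077  0.089 ]
```

The fingertips sit about 38 mm higher than the TCP reading suggests: the camera puts them at z≈0.05 with the TCP at 0.012. I'll calibrate by touching the bench at several openings.

Run:
```python
from h import *
go(robot.get_eef_pos()[:2],.1,np.radians(58.3),True)
go([.55,.0],.08,NY)
for o in (0,.4,.47,.72):
    robot.gripper_to(o,60)
    try: c=go([.55,0],-.05,NY,True,speed=.04,stop_force=4)
    except robot.PlanningError as e: print(e); break
    print(o,c,state()); go([.55,0],.08,NY,True,speed=.2)
s=cams.snapshot("wrist");P=cloud(s)
```

```text
0 True (23.925, array([ 0.55  ,  0.    , -0.0279]), 0.0, 3.9)
0.4 True (27.4083, array([ 0.5501,  0.    , -0.0288]), 0.398, 4.3)
0.47 True (30.7167, array([ 5.501e-01,  1.000e-04, -2.950e-02]), 0.472, 6.3)
0.72 True (34.2167, array([ 5.50e-01,  1.00e-04, -3.34e-02]), 0.721, 4.2)
```

So the tips are 28 mm (shut), 29.5 mm (about 0.45) and 33 mm (0.72) above the reported TCP. I'll correct for that and pick again.

```bash
sed -i 's/^TZ=.012/TZ=-.0135/; s/go(xy,.100,yaw,True,speed=.15)/go(xy,TZ+.09,yaw,True,speed=.15)/; s/go(xy,.058,yaw/go(xy,TZ+.045,yaw/' h.py
python3 - <<'E'
from h import *
pick([.4155,-.1431])
z=feel(-1)
if not(abs(z-.07)<.003 or abs(z-.058)<.003): feel(1)
E
```

```text
pad [ 0.4162 -0.1432] 80 40 -31.2
pad [0.4389 0.0076] 81 41 -64.9
pad [0.4505 0.1808] 82 41 48.6
grip (38.775, array([ 0.4164, -0.1431, -0.0131]), 0.458, 58.7)
lift (40.0833, array([ 0.4158, -0.1431,  0.1595]), 0.455, 60.5)
feel -1 True post under z: 0.058 [0.7 0.2 7.7] (43.9, array([0.4279, 0.3027, 0.0445]), 0.463, 41.6)
```

Hollow at the tool -x end (0.058), so the nest yaw needs no turn. Pad A was knocked to (0.4505, 0.1808). Inserting into pocket1.

```bash
cat >> h.py <<'E'
def insert(k,yaw):
    c=NEST+ny*(-.0795+.053*k)
    go(c,TZ+.09,yaw); print("over",state())
    for dx,dy in [(0,0),(.002,0),(-.002,0),(0,.002),(0,-.002),(.002,.002),(-.002,-.002),(.002,-.002),(-.002,.002),(.004,0),(-.004,0),(0,.004),(0,-.004)]:
        p=c+nx*dx+ny*dy
        go(p,TZ+.046,yaw,True,speed=.12)
        hit=go(p,TZ+.0275,yaw,True,speed=.03,stop_force=6); z=robot.get_eef_pos()[2]-TZ
        print("try",dx,dy,hit,z.round(4),robot.get_ft_force().round(1))
        if z<.031: break
        go(p,TZ+.046,yaw,True,speed=.1)
    else: return False
    robot.gripper_to(.62); robot.wait(.2); print("rel",state())
    go(robot.get_eef_pos()[:2],.10,yaw,True,speed=.2)
    robot.gripper_to(0,60)
    for e in (0.,-.022,.022):
        p=c+nx*e
        go(p,.042-.028+.012,yaw,True,speed=.15)
        h=go(p,.042-.028-.006,yaw,True,speed=.03,stop_force=12)
        print("press",e,h,"top z",round(robot.get_eef_pos()[2]+.028,4)); go(p,.042,yaw,True,speed=.15)
    go(c,.12,yaw,True,speed=.2); return True
E
python3 - <<'E'
from h import *
print(insert(1,NY)); go(NEST-[.03,0],.24,NY)
s=cams.snapshot("wrist");cv2.imwrite("pics/n1.png",s["img"][:,:,::-1]); print(robot.get_t())
E
```

```text
over (46.575, array([ 0.5812, -0.205 ,  0.0763]), 0.453, 67.0)
try 0 0 False 0.0276 [-0.9  0.5 -2. ]
rel (48.35, array([ 0.5809, -0.2062,  0.0141]), 0.616, 0.0)
press 0.0 True top z 0.0421
press -0.022 True top z 0.0421
press 0.022 True top z 0.0421
True
54.5
```

View pics/n1.png

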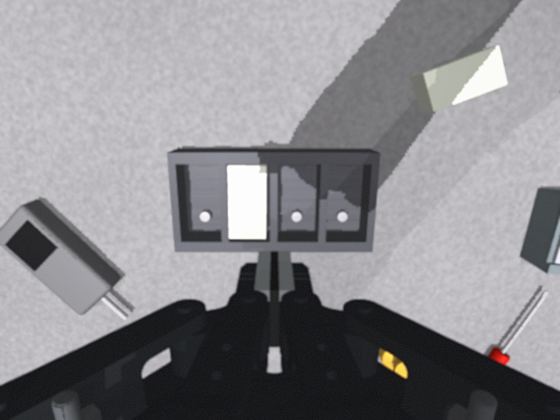

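The pad at (247,203) sits flush in its pocket, with its top at 42 mm. Now the second pad.

```bash
cat >> h.py <<'E'
def cycle(guess,k):
    pick(guess)
    if robot.get_opening()<.35: return print("no grip")
    z=feel(-1)
    if abs(z-.07)<.0035: z2=feel(1); ok=abs(z2-.058)<.0035; yaw=NY-np.pi
    else: ok=abs(z-.058)<.0035; yaw=NY
    if not ok or robot.get_opening()<.35: return print("unclear",z)
    print(insert(k,yaw),robot.get_t())
E
python3 - <<'E'
from h import *
cycle([.439,.0076],2)
E
```

```text
pad [0.4392 0.0063] 80 40 -64.8
pad [0.4504 0.1812] 81 41 49.0
pad [ 0.582  -0.2083] 86 42 2.8
grip (58.9833, array([ 0.4394,  0.0065, -0.0131]), 0.452, 58.7)
lift (60.2917, array([0.4388, 0.0064, 0.1596]), 0.451, 60.3)
feel -1 True post under z: 0.0582 [-2.2 -1.3 11.7] (63.6167, array([0.428 , 0.3027, 0.0447]), 0.455, 61.9)
over (66.1167, array([ 0.5782, -0.152 ,  0.0763]), 0.455, 60.4)
try 0 0 False 0.0275 [-0.   0.  -1.6]
rel (67.8917, array([ 0.578 , -0.1533,  0.0141]), 0.621, 0.0)
press 0.0 True top z 0.0421
press -0.022 True top z 0.0421
press 0.022 True top z 0.0421
True 73.4167
```

Run:
```python
from h import *
cycle([.4505,.181],3)
```

```text
Traceback (most recent call last):
  File "h.py", line 76, in cycle
    pick(guess)
    ~~~~^^^^^^^
  File "h.py", line 43, in pick
    r=min(R,key=lambda r:np.linalg.norm(r["c"]-guess))
ValueError: min() iterable argument is empty
```

View pics/last.png

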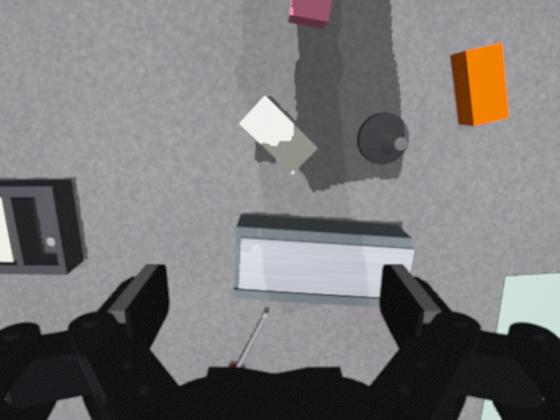

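Run:
```python
from h import *
s=cams.snapshot("wrist");P=cloud(s);cv2.imwrite("pics/w5.png",s["img"][:,:,::-1])
for r in rects(s,white(s),P,.02,.06,500,20000): print(r)
print(robot.get_eef_pos(),s["img"][80:160:20,250:300:20].tolist())
```

```text
{'c': array([0.44218735, 0.17094907]), 'len': 53.83601760864258, 'wid': 40.462711334228516, 'yaw': 47.97380447387695, 'z': np.float64(0.03592041884029533), 'n': np.int32(1635), 'pc': array([269., 124.])}
{'c': array([ 0.58098517, -0.13714145]), 'len': 88.51567077636719, 'wid': 23.053403854370117, 'yaw': -14.114082336425781, 'z': np.float64(0.041998311321303994), 'n': np.int32(509), 'pc': array([  4., 238.])}
{'c': array([0.59858118, 0.24137038]), 'len': 205.19418334960938, 'wid': 66.14253234863281, 'yaw': 89.38700103759766, 'z': np.float64(0.05074901876681911), 'n': np.int32(7781), 'pc': array([315., 266.])}
[0.4908262  0.17997423 0.25980334] [[[142, 141, 144], [139, 137, 142], [137, 136, 139]], [[138, 137, 139], [165, 164, 161], [142, 139, 143]], [[240, 240, 237], [240, 239, 236], [173, 171, 166]], [[161, 160, 163], [241, 239, 236], [213, 211, 203]]]
```

Pad at (278,136), half in shadow, so the brightness threshold cut it. Lowering the threshold, since height already separates it from the bench.

```bash
sed -i 's/hsv\[...,2\]>150/hsv[...,2]>105/' h.py
python3 - <<'E'
from h import *
cycle([.4505,.181],3)
E
```

```text
pad [0.4511 0.1807] 79 40 48.5
grip (78.85, array([ 0.4512,  0.1809, -0.013 ]), 0.457, 59.5)
lift (80.1583, array([0.4506, 0.1804, 0.1593]), 0.454, 60.4)
feel -1 True post under z: 0.0704 [-2.4 -1.3 11.2] (82.8917, array([0.4279, 0.3028, 0.0569]), 0.456, 62.0)
feel 1 True post under z: 0.0583 [-2.   0.2 10.7] (86.0333, array([0.472 , 0.3052, 0.0448]), 0.455, 61.6)
over (88.5667, array([ 0.5751, -0.0996,  0.0762]), 0.455, 60.5)
try 0 0 False 0.0276 [-0.3 -0.9 -2.2]
rel (90.3417, array([ 0.5751, -0.1003,  0.0141]), 0.621, 0.0)
press 0.0 True top z 0.0421
press -0.022 True top z 0.0421
press 0.022 True top z 0.0421
True 95.8667
```

All three pads are flush. A quick check of the pads and the plate pose, then push the plate.

```bash
cat >> h.py <<'E'
def plate(s,zlo=.046,zhi=.056):
    P=cloud(s); R=rects(s,white(s),P,zlo,zhi,8000,20000)
    for r in R: print("plate",r["c"].round(4),round(r["len"]),round(r["wid"]),round(r["yaw"],2),r["z"].round(4))
    return R
E
python3 - <<'E'
from h import *
go([.55,.22],.36,NY); s=cams.snapshot("wrist"); R=plate(s)
P=cloud(s)
for r in rects(s,np.ones(P.shape[:2],bool),P,.046,.056,15000,25000): print("rack",r["c"].round(4),r["len"],r["wid"],r["yaw"])
for r in rects(s,white(s),P,.03,.05,2600,9000): print("pads",r["c"].round(4),r["len"],r["wid"],r["z"])
a=np.radians(R[0]["yaw"]%180); d=np.array([np.cos(a),np.sin(a)]); c=R[0]["c"]
p0=c+d*.135; p1=c+d*(.1+.010-.075)
go(p0,.12,a); go(p0,.0195,a,True,speed=.15)
print(go(p1,.0195,a,True,speed=.06,stop_force=25),state(),robot.get_ft_force().round(1))
robot.wait(.3); s=cams.snapshot("top"); plate(s)
go(p1+d*.01,.0195,a,True); go(p1+d*.01,.2,a,True,speed=.2); go([.52,.14],.34,a)
s=cams.snapshot("wrist");plate(s);cv2.imwrite("pics/p1.png",s["img"][:,:,::-1]); print(robot.get_t())
E
```

```text
plate [0.5982 0.2416] 205 90 89.18 0.0507
rack [0.5982 0.2416] 204.94680786132812 89.93893432617188 89.1789321899414
pads [0.5984 0.1811] 84.45320129394531 76.28311920166016 0.045881524887587226
False (101.5917, array([0.5986, 0.2768, 0.0195]), -0.002, 0.0) [-0.4 -0.1 -0. ]
104.1667
```

View pics/p1.png

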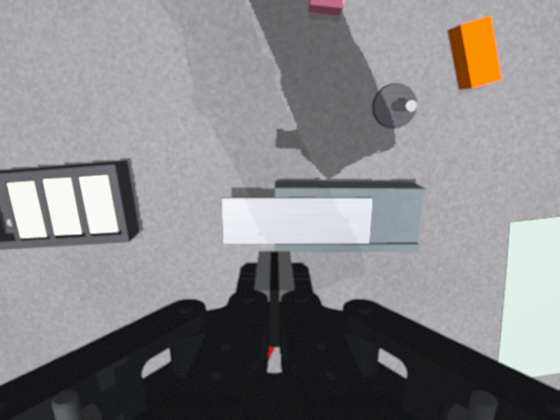

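The plate is about 70 mm out and still in its channel; its left end is at px 222 and the rack edge at 275. Next I'll measure it precisely and grasp the overhang.

Run:
```python
from h import *
s=cams.snapshot("wrist");P=cloud(s)
hsv=cv2.cvtColor(s["img"],cv2.COLOR_RGB2HSV); m=(hsv[...,2]>165)&(hsv[...,1]<60)
R=rects(s,m,P,.046,.056,8000,20000); print(R)
r=R[0]; a=np.radians(r["yaw"]%180); d=np.array([np.cos(a),np.sin(a)]); c=r["c"]
assert r["len"]<210 and r["wid"]<70
edge=(np.array([.5982,.2416])-c)@d-.100   # rack end along plate y from plate centre
g=edge-.021; print("edge",edge,"grip at",g)
np.save("g.npy",np.array([g,c[0],c[1],a]))
p=c+d*g; yaw=a-np.pi/2
robot.gripper_to(1.0); go(p,.12,yaw); print(go(p,.0115,yaw,True,speed=.08,stop_force=8),state())
robot.gripper_to(0,110); print(state(),robot.get_ft_force().round(1))
go(p,.08,yaw,True,speed=.05); print(state(),robot.get_ft_force().round(1),robot.get_torque().round(2))
s=cams.snapshot("side");cv2.imwrite("pics/s2.png",cv2.resize(s["img"][100:300,180:430,::-1],(750,600)))
```

```text
[{'c': array([0.59787378, 0.16949802]), 'len': 201.4766082763672, 'wid': 65.71117401123047, 'yaw': 89.10476684570312, 'z': np.float64(0.050658639930959135), 'n': np.int32(6718), 'pc': array([297., 220.])}]
edge -0.027901720511756503 grip at -0.04890172051175651
False (107.9583, array([0.5975, 0.1207, 0.012 ]), 1.002, 0.0)
(108.3333, array([0.5974, 0.1206, 0.0125]), 0.701, 115.0) [-4.4 -2.  12.4]
(109.85, array([0.5969, 0.1206, 0.0797]), 0.697, 118.1) [-0.6  0.1 -2.3] [-0.06 -0.03 -0.02]
```

View pics/s2.png

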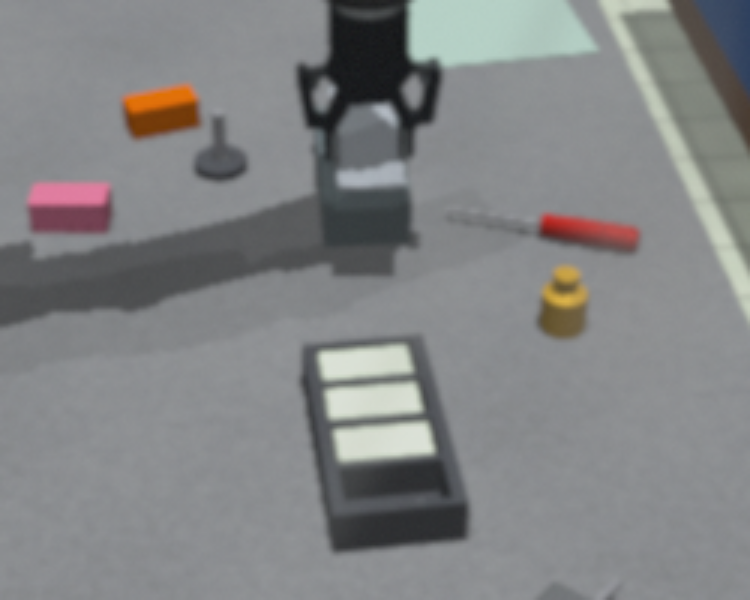

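The plate is held, level, at about its own weight (2.3 N). Now placing it.

Run:
```python
from h import *
g=np.load("g.npy")[0]; yaw=NY-np.pi/2; p=NEST+ny*g
go(robot.get_eef_pos()[:2],.10,yaw,True,speed=.1)
go(p,.10,yaw,True,speed=.12); print(state())
s=cams.snapshot("top");P=cloud(s);hsv=cv2.cvtColor(s["img"],cv2.COLOR_RGB2HSV);print([ (r["c"],r["len"],r["wid"],r["yaw"],r["z"]) for r in rects(s,hsv[...,2]>120,P,.09,.18,3000,30000)])
go(p,.025,yaw,True,speed=.1); print(go(p,.0075,yaw,True,speed=.02,stop_force=5),state(),robot.get_ft_force().round(1))
cv2.imwrite("pics/s3.png",cv2.resize(cams.snapshot("side")["img"][150:300,180:430,::-1],(750,450)))
```

```text
(113.3083, array([ 0.5822, -0.2282,  0.1001]), 0.701, 118.3)
[(array([ 0.57484314, -0.12051047]), 81.89965057373047, 64.64142608642578, -85.54933500289917, np.float64(0.13515344682317093))]
True (114.9583, array([ 0.582 , -0.2285,  0.0103]), 0.695, 119.7) [-1.3  0.7  9.1]
```

View pics/s3.png

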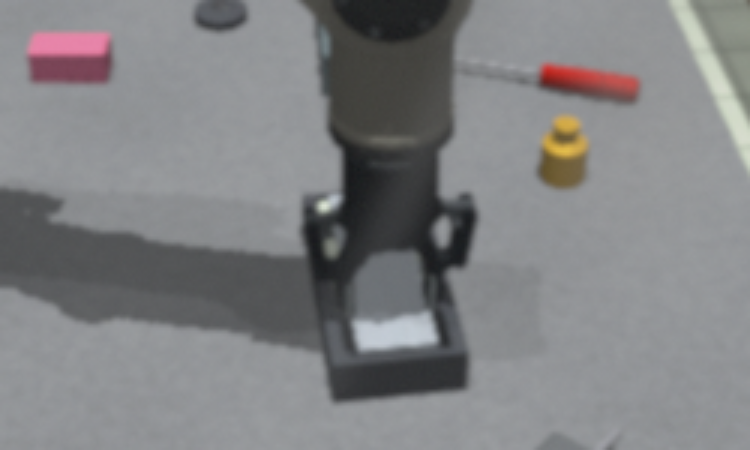

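The plate rests on the nest at (395,330). Release and check.

Run:
```python
from h import *
yaw=NY-np.pi/2; p=robot.get_eef_pos()[:2]
robot.gripper_to(.85); robot.wait(.2); robot.gripper_to(1.0); go(p,.12,yaw,True,speed=.1); go([.52,-.17],.34,NY)
s=cams.snapshot("wrist");P=cloud(s);cv2.imwrite("pics/f.png",s["img"][:,:,::-1])
hsv=cv2.cvtColor(s["img"],cv2.COLOR_RGB2HSV); m=(hsv[...,2]>165)&(hsv[...,1]<60)
for r in rects(s,m,P,.0445,.056,5000,20000):
    e=r["c"]-NEST; print(r,"x",e@nx,"y",e@ny,"dyaw",(r["yaw"]%180)-93.13)
q=P[m&(abs(P[...,2]-.048)<.006)&(abs(P[...,0]-.58)<.04)&(P[...,1]<-.06)&(P[...,1]>-.3)]
A=np.c_[q[:,:2],np.ones(len(q))]; print("tilt",np.linalg.lstsq(A,q[:,2],rcond=None)[0][:2],robot.get_t())
```

```text
{'c': array([ 0.57771356, -0.18107288]), 'len': 199.1793670654297, 'wid': 63.92756652832031, 'yaw': -86.92140483856201, 'z': np.float64(0.04769833802244492), 'n': np.int32(6781), 'pc': array([265., 205.])} x -0.0017588834674572079 y -0.0012787456679286633 dyaw -0.05140483856200717
tilt [ 0.0020223  -0.00096399] 118.5
```

View pics/f.png

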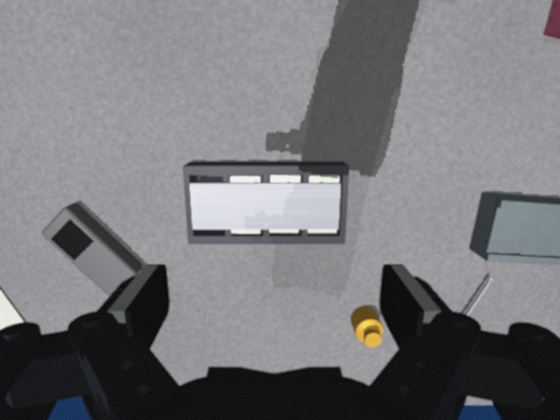

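The plate lies flat and centred on the nest at (266,206), with the pads beneath it. Handing in.

```bash
python3 -c "
from h import *
print(order.finish_job())"
```

```text
the job is handed in; nothing more can be done
None
```

I handed the job in at about 119 s, with no verdict returned: all three pads present are flush in the nest with their hollows over the studs, the plate was slid about 70 mm out and now lies flat within 2 mm of centre, and the weight, gauge and screwdriver were not touched.

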